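# Shut the glue cabinet's sash and hold its sprung filter hatch just under the balance point

### The arm

A 6-joint arm with a two-finger parallel gripper is mounted at the origin on the work surface. World frame = base frame: x ahead of the robot, y to its left, z up, the work surface at z = 0. Lengths are in m, angles in rad, forces in N, time in s.
With the tool pointing down it reaches from about 0.35 to 0.775 m from the base axis. Payload 5.5 kg.
Tool frame: the origin (TCP) lies midway between the tips of the shut fingers; the grasp point (between the pads) lies 19 mm behind it; z points along the fingers, x is the direction in which the jaws open and shut, and the axes are right-handed (so a half turn about z gives the same grasp; the last joint's range is limited). The gripper opens to 85 mm and grips with 20 to 120 N. Pads are 22 mm wide; open, the fingers measure 114 mm over their backs; the gripper's body (76 mm by 85 mm) begins 54 mm behind the grasp point. The pads swing forward as they close: fully open they stand 13 mm farther back than shut.
Start: joints at [-1.454, 0.313, 0.046, 1.304, 0, 1.431], TCP at [0.146, -0.556, 0.231] pointing down, gripper open.
Joint ranges: [-2.76, 2.76], [-0.86, 1.69], [-1.03, 1.26], [-2.2, 2.34], [-1.47, 1.5], [-3.14, 3.14]. Speed limits (rad/s): [2.57, 2.57, 3.14, 3.14, 3.14, 3.14].

### API

Orientations are given as a unit quaternion [w, x, y, z].
In Python, from workcell import env gives the robot as it stands. The module is installed in compiled form; this text tells all that it offers.
- The arm moves only by the tool apply_moves, never from a script. Its argument "moves" is a list of rows, each a list of 3 entries, a list of its own where there are three numbers: the shift along the tool's x, y, z in cm, then the turn about the tool's z in degrees, then the opening, from 0 (shut) to 1 (fully open). In form: [[[x, y, z], yaw, gripper], ...]. A call has exactly 10 rows; each row is the pose to reach, as a shift and turn from the pose commanded when the call began, along the tool's axes at that moment; what a row does not reach only later rows make up. A row lasts 1/8 s, in which the tool goes at most 62.5 mm and 10.7 degrees, less where a joint would pass 70% of its speed; a pose out of reach is approached as far as the arm can. A call with a gripper value outside its range is refused whole. The fingers move at their own pace and stop on an object; "squeeze" is the grip in N (left out, the last holds). Time passes only in rows, so rows that repeat a pose let the fingers close, or fill a call up. It gives the time, the measured TCP pose, the force and the opening at its end, in the units of the state.
- env.get_state(): the state, without advancing time (a new reading comes with each control period).
- env.read_camera(name): name is "scene" or "top" or "wrist"; returns a dict with "pixels" (384x512x3 uint8, red, green, blue), "fov_y" (degrees; the focal length in pixels is half the picture's height over the tangent of half this angle, whatever the lens; pixels are square), "cx", "cy" (the principal point, pixels), "world_from_camera" (4x4, takes a point from camera to world coordinates); the wrist camera has in their place "hand_eye" (4x4, takes a point from camera to tool coordinates, whose origin is the TCP and whose axes are the tool frame's). Camera axes: x right, y down, z forward; pixel columns grow to the right and rows downward; lengths in m; the calibration is good to about 2 mm. A picture is of the moment at which its call begins: read the wrist's pose just before it. There is no depth.
- env.hand_in(): hands the job in, once; it reports no verdict.
The state is a dict: "clock": time; "joint_pos": joint angles; "qvel": joint speeds; "tau": joint torques, N m; "tcp_pos": TCP position; "orientation": TCP orientation; "wrist_force": force on the tool from outside, world axes, zero at the start; "ft_torque": the same for the moment, N m; "finger_gap": finger opening in m.
Only numpy, scipy, OpenCV 4.12 (cv2) and the standard library are available. Lean on these libraries where they do the work, as an engineer would, in place of code of your own. Each camera call takes 0.05 s, during which the arm holds its last target.

### The job

On the bench glue cabinet, slide the clear front sash fully down by its red handle. Then lift the sprung blue filter hatch by its yellow handle until the handle is a good 2 cm past the balance point (where the spring takes over), without letting it run up to its stop or fall, and ease it back to finish with the robot still holding it steady, the handle about 2 cm below the balance point, so that I can set the spring. Finish while holding the hatch: do not let go, and leave the loose parts around the cabinet where they stand.

Things in the scene. Friction and masses are not known exactly. Their poses are not given: they have to be found in the camera images.
- cabinet: White bench glue cabinet, 200 mm deep (x), 460 wide (y), 150 high, fixed. Origin: centre of its underside; its -x is the front, facing the robot; +y its left half (bay with the sash), -y its right half (filter bay, hatch on top). Two upright sash guides, 245 mm high, stand on its front 109 mm either side of the sash's middle.
- sash (a joint): Slide of the clear sash on the front of the left bay, in m: 0 = fully down (shut), up to 0.10 = fully up. Friction holds it at any height; 2 to 4 N downward on the handle moves it.
- sash_bar (a point): Middle of the sash's red handle: round bar 12 mm thick along the cabinet's y, 88 mm free between two arms, 50 mm in front of the sash's face, 10 mm below its top edge; 139 mm above the bench when shut, rising with the sash. Pinch from above across the bar (closing along cabinet x, open 40-60 mm) or push down.
- hatch (a joint): Hinge of the blue hatch on the right bay, rad: 0 = shut, grows as the front edge rises, stop at 1.0. An over-centre spring presses it shut below the balance point at 0.60 and throws it open above: at the handle about 5.5 N closing near 0, 0.8 N closing at 0.51, none at 0.60, 1.7 N opening at 0.80. It stays nowhere between shut and the stop unless held.
- hatch_bar (a point): Middle of the hatch's yellow handle: round bar 12 mm thick along the cabinet's y, 88 mm free between two arms, 55 mm beyond the hatch's front edge, 230 mm from the hinge axis. Height = 154 mm + 230 mm x sin(angle): 154 shut, 284 at balance, 265 at 2 cm below it, 301 at 2 cm past, 348 at the stop. Pinch from above across the bar (closing along cabinet x, open 40-60 mm); it turns in the grip.
- hatch_hinge (a point): Middle of the hatch's hinge axis, which runs along the cabinet's y at the back of the right bay, 154 mm above the bench, 75 mm behind (+x) and 113 mm to the right (-y) of the cabinet's origin. Its axes are the cabinet's.
- adapter: Loose turned aluminium prosthesis adapter, 40 mm across, 34 mm high, standing on the roof of the left bay. Origin: centre of its underside. Leave alone.
- pylon: Loose aluminium tube with a dark foot clamp, 38 mm across, 120 mm high, standing on the bench right of the cabinet. Origin: centre of its underside. Leave alone.
- glue: Loose white bottle with red cap, 42 mm across, 100 mm high, standing on the bench left of the cabinet. Origin: centre of its underside. Leave alone.

How it is judged:
By the outcome, as a careful person would: the job done as asked, in the order asked, and still so for the second after the job is handed in, while the arm keeps its last pose, push and grip.
It also fails if it takes over 61 s, if anything falls off the work surface, if the arm or the gripper's body presses on something with over 40 N, if the wrist force passes 120 N, or if a joint passes its speed limit or range.

## Working session

There is one attempt and no reset: what is moved stays moved. The work goes in short steps, Python scripts to look and compute and a tool call to move; the robot and the scene stay as the last step left them, time stands still between calls to the robot, and variables do not carry over. Pictures are saved under pics/ and viewed, and the job is handed in when it is done.

Besides the shell and the picture viewer there is one more tool, called after "Emit:" as name(argument=value, ...), one argument or row to a line, values as JSON. apply_moves: Moves the arm, as the interface text tells. Its arguments: {"type":"object","properties":{"moves":{"type":"array","items":{"type":"array"}},"squeeze":{"type":"number"}},"required":["moves"]}

```bash
mkdir -p pics; python3 - <<'E'
from workcell import env
import cv2,pickle
s=env.get_state();print(s)
for n in("scene","top","wrist"):
    d=env.read_camera(n);cv2.imwrite(f"pics/{n}0.png",d["pixels"][:,:,::-1]);pickle.dump(d,open(f"{n}0.pkl","wb"))
    print(n,{k:v for k,v in d.items() if k!="pixels"})
E
```

```text
{'clock': 0.0, 'joint_pos': array([-1.45359626e+00,  3.13988074e-01,  4.49724619e-02,  1.30359643e+00,
       -2.25047716e-05,  1.43120869e+00]), 'qvel': array([-0.00133843, -0.00211793, -0.00097168, -0.00159116, -0.00023337,
       -0.00084559]), 'tau': array([-2.75249258e-03, -4.80628073e+01,  2.98531759e+01,  1.90891419e-02,
       -3.90704108e-04,  2.91028215e-06]), 'tcp_pos': array([ 0.14596589, -0.55563352,  0.23041322]), 'orientation': array([-6.41229854e-04,  7.91825069e-01, -6.10747276e-01, -6.42770697e-04]), 'wrist_force': array([-0.40403206,  0.45748449,  0.13669536]), 'ft_torque': array([-0.00633575,  0.0595433 , -0.01520187]), 'finger_gap': 0.08538183000420962}
scene {'fov_y': 45.532960705280516, 'cx': 256.4067995350436, 'cy': 186.46454418937853, 'world_from_camera': array([[ 0.06339676,  0.59383601, -0.80208456,  1.5199026 ],
       [ 0.99797986, -0.03439843,  0.0534129 , -0.0391378 ],
       [ 0.00412805, -0.80385045, -0.59481713,  0.76478973],
       [ 0.        ,  0.        ,  0.        ,  1.        ]])}
top {'fov_y': 52.96715334106323, 'cx': 253.7424819711118, 'cy': 195.06055960718697, 'world_from_camera': array([[ 0.02978671, -0.98102961,  0.1915559 ,  0.43647924],
       [-0.99910289, -0.03499281, -0.02385205,  0.03660002],
       [ 0.03010265, -0.19067358, -0.98119183,  1.18421007],
       [ 0.        ,  0.        ,  0.        ,  1.        ]])}
wrist {'fov_y': 65.10018424270773, 'cx': 254.31577452133345, 'cy': 189.71800881050976, 'hand_eye': array([[ 9.99999630e-01,  7.37776894e-04,  4.41774714e-04,
        -7.21831122e-05],
       [-8.33049870e-04,  9.58574475e-01,  2.84840801e-01,
        -7.20024385e-02],
       [-2.13325003e-04, -2.84841064e-01,  9.58574735e-01,
        -1.42713498e-01],
       [ 0.00000000e+00,  0.00000000e+00,  0.00000000e+00,
         1.00000000e+00]])}
```

View pics/scene0.png

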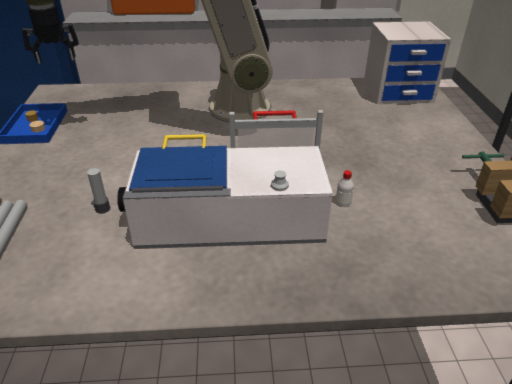

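View pics/top0.png

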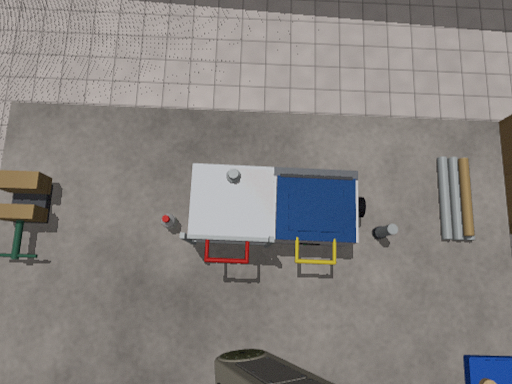

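View pics/wrist0.png

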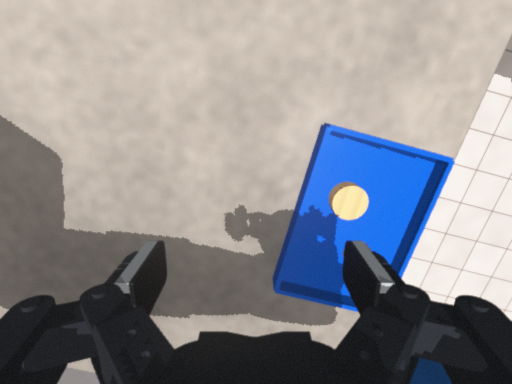

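The scene view has the red bar near (275,113) and the yellow bar near (185,137). The top view has red near (227,262) and yellow near (315,263). Next I'll measure both.

```bash
cat > h.py <<'E'
import numpy as np,cv2,pickle
def ray(d,uv):
    h=d["pixels"].shape[0];f=h/2/np.tan(np.radians(d["fov_y"])/2)
    T=d["world_from_camera"];v=np.array([(uv[0]-d["cx"])/f,(uv[1]-d["cy"])/f,1.])
    v=T[:3,:3]@v;return T[:3,3],v/np.linalg.norm(v)
def plane(d,uv,z):
    o,v=ray(d,uv);return o+v*(z-o[2])/v[2]
def tri(d1,a,d2,b):
    o1,v1=ray(d1,a);o2,v2=ray(d2,b)
    A=np.stack([v1,-v2],1);t=np.linalg.lstsq(A,o2-o1,rcond=None)[0]
    p,q=o1+v1*t[0],o2+v2*t[1];return (p+q)/2,np.linalg.norm(p-q)
def masks(d):
    hsv=cv2.cvtColor(d["pixels"],cv2.COLOR_RGB2HSV);H,S,V=[hsv[:,:,i].astype(int) for i in range(3)]
    return {"red":((H<6)|(H>174))&(S>150)&(V>80),"yellow":(H>20)&(H<33)&(S>170)&(V>80)}
E
python3 - <<'E'
from h import *
D={n:pickle.load(open(n+"0.pkl","rb")) for n in("scene","top")}
P={}
for n,d in D.items():
    for c,m in masks(d).items():
        k,l,st,ce=cv2.connectedComponentsWithStats(m.astype(np.uint8),connectivity=8)
        for i in range(1,k):
            if st[i,4]<25: continue
            print(n,c,st[i])
E
```

```text
scene red [253 111  43   8 188]
scene red [344 170   8   9  51]
scene yellow [163 135  43  13 158]
top red [162 216   8   6  36]
top red [204 240  45  24 338]
top yellow [295 242  41  22 132]
```

```bash
python3 - <<'E'
from h import *
D={n:pickle.load(open(n+"0.pkl","rb")) for n in("scene","top")}
boxes={("scene","red"):(253,111,43,8),("scene","yellow"):(163,135,43,13),("top","red"):(204,240,45,24),("top","yellow"):(293,236,46,30)}
P={}
for (n,c),(x,y,w,h) in boxes.items():
    d=D[n];hsv=cv2.cvtColor(d["pixels"],cv2.COLOR_RGB2HSV);H,S,V=[hsv[:,:,i].astype(int) for i in range(3)]
    m=(((H<8)|(H>172)) if c=="red" else ((H>17)&(H<36)))&(S>110)&(V>60)
    pts=[]
    for u in range(x+8,x+w-8):
        r=np.nonzero(m[y-2:y+h+2,u])[0]
        if len(r):pts.append((u,r.mean()+y-2, len(r)))
    pts=np.array(pts);a,b=np.polyfit(pts[:,0],pts[:,1],1)
    us=np.nonzero(m[y-2:y+h+2,x-3:x+w+3].any(0))[0]+x-3
    # bar end columns: mask cols on rows close to line
    ue=[u for u in range(x-4,x+w+5) if m[int(round(a*u+b)),u]]
    e=[(u,a*u+b) for u in (ue[0],ue[-1])];um=(ue[0]+ue[-1])/2
    P[n,c]=[e[0],e[1],(um,a*um+b)]
    print(n,c,np.round(P[n,c],1),"thick",pts[:,2].mean())
for c in("red","yellow"):
    s=P["scene",c];t=P["top",c]
    p,e=tri(D["scene"],s[2],D["top"],t[2]);print(c,"mid",p.round(4),"miss",e.round(4))
    # same-world-side ends: scene left = -y ; top right = -y
    for i,j in((0,1),(1,0)):
        q,e=tri(D["scene"],s[i],D["top"],t[j]);print("  end",q.round(4),e.round(4))
    for n in D:
        z=.154 if c=="yellow" else p[2]
        A=[plane(D[n],k,z) for k in P[n,c]];dv=A[1]-A[0]
        print("  plane",n,A[2].round(4),"dir deg",np.degrees(np.arctan2(dv[1],dv[0])).round(1),"len",np.linalg.norm(dv).round(4))
E
```

```text
scene red [[253.  113. ]
 [295.  112.2]
 [274.  112.6]] thick 4.222222222222222
scene yellow [[164.  136.8]
 [206.  135.9]
 [185.  136.3]] thick 4.2592592592592595
top red [[204.  259.4]
 [248.  260.5]
 [226.  260. ]] thick 5.068965517241379
top yellow [[295.  260.5]
 [335.  262. ]
 [315.  261.2]] thick 4.2
red mid [0.4595 0.0765 0.2143] miss 0.0008
  end [0.4599 0.022  0.2149] 0.0007
  end [0.4592 0.1311 0.2137] 0.0004
  plane scene [0.4595 0.0761 0.2143] dir deg 89.2 len 0.109
  plane top [0.4596 0.0769 0.2143] dir deg -89.6 len 0.1089
yellow mid [ 0.4649 -0.1569  0.1542] miss 0.0018
  end [ 0.4645 -0.2109  0.1543] 0.0032
  end [ 0.4653 -0.1028  0.1542] 0.0001
  plane scene [ 0.4642 -0.1578  0.154 ] dir deg 89.2 len 0.1099
  plane top [ 0.4649 -0.156   0.154 ] dir deg -90.5 len 0.1065
```

```bash
cat >> h.py <<'E'
from scipy.spatial.transform import Rotation as Ro
def rot(s):
    w,x,y,z=s["orientation"];return Ro.from_quat([x,y,z,w]).as_matrix()
def rel(s,p):
    R=rot(s);d=R.T@(np.array(p)-s["tcp_pos"])*100
    return d.round(2),"yaw to x-along-world-x",round(float(np.degrees(np.arctan2(R[1,0],R[0,0]))),1)
E
python3 - <<'E'
from h import *
from workcell import env
s=env.get_state();print(rel(s,[.3,-.24,.30]),rel(s,[.4595,.0765,.28]))
d=pickle.load(open("top0.pkl","rb"))
# cabinet yaw: roof edges at z=.15 (left bay, white) & back rail
g=cv2.cvtColor(d["pixels"],cv2.COLOR_RGB2GRAY)
L=cv2.createLineSegmentDetector().detect(g)[0][:,0]
for l in L:
    if np.hypot(l[2]-l[0],l[3]-l[1])>50 and 150<l[1]<260 and 180<l[0]<370:
        a=plane(d,l[:2],.15);b=plane(d,l[2:],.15);v=b-a
        print(l.round(0),a.round(3),b.round(3),np.degrees(np.arctan2(v[1],v[0])).round(1))
E
```

```text
(array([-26.64, -22.92,  -6.9 ]), 'yaw to x-along-world-x', -75.3) (array([-53.2 , -46.38,  -4.86]), 'yaw to x-along-world-x', -75.3)
[359. 242. 358. 182.] [ 0.52  -0.275  0.15 ] [ 0.686 -0.276  0.15 ] -0.5
[355. 181. 355. 242.] [ 0.689 -0.268  0.15 ] [ 0.52  -0.266  0.15 ] 179.5
[275. 238. 276. 177.] [ 0.523 -0.048  0.15 ] [ 0.692 -0.05   0.15 ] -0.5
[187. 237. 273. 241.] [0.517 0.186 0.15 ] [ 0.514 -0.044  0.15 ] -90.7
[192. 163. 187. 237.] [0.722 0.185 0.15 ] [0.518 0.187 0.15 ] 179.3
[272. 166. 193. 162.] [ 0.722 -0.037  0.15 ] [0.724 0.182 0.15 ] 89.3
[281. 173. 356. 177.] [ 0.703 -0.061  0.15 ] [ 0.7   -0.271  0.15 ] -90.9
[299. 167. 357. 170.] [ 0.722 -0.113  0.15 ] [ 0.719 -0.274  0.15 ] -90.8
```

Emit:
apply_moves(
  moves=[
    [[0, 0, -4], 0, 0.3],
    [[-4, -3.5, -7], -8, 0],
    [[-8.5, -7.5, -7], -18, 0],
    [[-13, -11, -7], -28, 0],
    [[-17.5, -15, -7], -38, 0],
    [[-22, -19, -7], -48, 0],
    [[-26.6, -23, -7], -58, 0],
    [[-31, -27, -7], -67, 0],
    [[-35.5, -31, -7], -74.6, 0],
    [[-38, -33, -7], -74.6, 0],
  ],
)

```text
clock: 1.4
tcp_pos: [0.3691, -0.1023, 0.3013]
orientation: [-0.0, 1.0, -0.004, 0.0]
wrist_force: [-0.0, -0.5, -0.2]
finger_gap: 0.0
```

```bash
python3 - <<'E'
from h import *
from workcell import env
s=env.get_state();print(s["clock"],s["tcp_pos"],s["wrist_force"],s["finger_gap"],s["joint_pos"].round(2));print(rel(s,[.4595,.0765,.26]))
E
```

```text
1.4 [ 0.36913757 -0.10233844  0.30127155] [-0.01784902 -0.52104403 -0.15470173] 3.220802871457047e-05 [-0.48 -0.07 -0.23  1.42  0.    1.1 ]
(array([  8.89, -17.96,   4.13]), 'yaw to x-along-world-x', -0.5)
```

Then move over the red bar and descend to just above it (bar top at about 0.220).

Emit:
apply_moves(
  moves=[
    [[2, -4, 0], 0, 0],
    [[4.5, -9, 0], 0, 0],
    [[7, -14, 0], 0, 0],
    [[8.9, -18, 0], 0, 0],
    [[8.9, -18, 2], 0, 0],
    [[8.9, -18, 4], 0, 0],
    [[8.9, -18, 6], 0, 0],
    [[8.9, -18, 7], 0, 0],
    [[8.9, -18, 7], 0, 0],
    [[8.9, -18, 7], 0, 0],
  ],
)

```text
clock: 2.65
tcp_pos: [0.4603, 0.074, 0.232]
orientation: [0.0, 1.0, -0.006, 0.001]
wrist_force: [-0.3, -0.0, -0.5]
finger_gap: -0.0004
```

```bash
python3 - <<'E'
from h import *
from workcell import env
s=env.get_state();print(s["clock"],s["tcp_pos"],s["wrist_force"])
for n in("scene","wrist"):
    d=env.read_camera(n);cv2.imwrite(f"pics/{n}1.png",d["pixels"][:,:,::-1])
E
```

```text
2.65 [0.46027475 0.07398099 0.23198174] [-0.30829548 -0.03566762 -0.46883407]
```

View pics/wrist1.png

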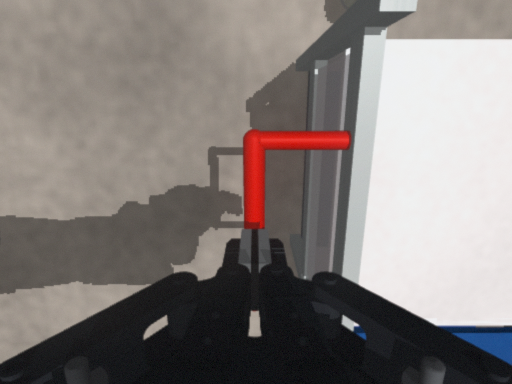

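The red bar (column 254) lines up with the shut fingertips (column 255), so I can push down.

Emit:
apply_moves(
  moves=[
    [[0, 0, 0.6], 0, 0],
    [[0, 0, 1.2], 0, 0],
    [[0, 0, 1.8], 0, 0],
    [[0, 0, 2.6], 0, 0],
    [[0, 0, 3.4], 0, 0],
    [[0, 0, 4.2], 0, 0],
    [[0, 0, 5.0], 0, 0],
    [[0, 0, 5.8], 0, 0],
    [[0, 0, 6.6], 0, 0],
    [[0, 0, 7.4], 0, 0],
  ],
)

```text
clock: 4.0
tcp_pos: [0.46, 0.0741, 0.1568]
orientation: [0.0, 1.0, -0.006, 0.0]
wrist_force: [0.7, -0.3, 5.0]
finger_gap: 0.0001
```

Emit:
apply_moves(
  moves=[
    [[0, 0, 0.4], 0, 0],
    [[0, 0, 0.7], 0, 0],
    [[0, 0, 0.9], 0, 0],
    [[0, 0, 1.1], 0, 0],
    [[0, 0, 1.2], 0, 0],
    [[0, 0, 1.3], 0, 0],
    [[0, 0, 1.35], 0, 0],
    [[0, 0, 1.4], 0, 0],
    [[0, 0, 1.4], 0, 0],
    [[0, 0, 1.4], 0, 0],
  ],
)

```text
clock: 5.25
tcp_pos: [0.4601, 0.0741, 0.1448]
orientation: [0.0, 1.0, -0.006, 0.001]
wrist_force: [-3.0, -0.2, 12.6]
finger_gap: 0.0001
```

Emit:
apply_moves(
  moves=[
    [[0, 0, 0.1], 0, 0],
    [[0, 0, 0.15], 0, 0],
    [[0, 0, 0.15], 0, 0],
    [[0, 0, 0.15], 0, 0],
    [[0, 0, 0.15], 0, 0],
    [[0, 0, 0.15], 0, 0],
    [[0, 0, 0.15], 0, 0],
    [[0, 0, 0.15], 0, 0],
    [[0, 0, 0.15], 0, 0],
    [[0, 0, 0.15], 0, 0],
  ],
)

```text
clock: 6.5
tcp_pos: [0.4601, 0.0741, 0.1446]
orientation: [0.0, 1.0, -0.006, 0.001]
wrist_force: [-6.4, -0.3, 23.6]
finger_gap: 0.0004
```

Emit:
apply_moves(
  moves=[
    [[0, 0, -2], 0, 0],
    [[0, 0, -5], 0, 0],
    [[0, 0, -9], 0, 0],
    [[0, 0, -11], 0, 0],
    [[0, 3, -11], 0, 0],
    [[0.2, 8, -11], 0, 0.3],
    [[0.4, 13, -11], 0, 0.6],
    [[0.6, 18, -11], 0, 0.6],
    [[0.6, 21, -11], 0, 0.6],
    [[0.6, 22, -11], 0, 0.6],
  ],
)

```text
clock: 7.75
tcp_pos: [0.4624, -0.1472, 0.2509]
orientation: [-0.001, 1.0, -0.007, -0.001]
wrist_force: [0.2, -0.0, 0.2]
finger_gap: 0.0508
```

```bash
python3 - <<'E'
from h import *
from workcell import env
s=env.get_state();print(s["clock"],s["tcp_pos"],s["wrist_force"],s["finger_gap"]);
for n in("scene","top","wrist"):
    d=env.read_camera(n);cv2.imwrite(f"pics/{n}2.png",d["pixels"][:,:,::-1]);pickle.dump(d,open(f"{n}2.pkl","wb"))
    if n=="wrist":
        m=masks(d)["yellow"];ys,xs=np.nonzero(m);print(xs.min(),xs.max(),ys.min(),ys.max())
        # bar column centres on rows
        R=rot(s);f=192/np.tan(np.radians(d["fov_y"])/2)
        for r in range(ys.min(),ys.max(),12):
            x=xs[ys==r]
            if len(x)<3: continue
            c=np.array([(x.mean()-d["cx"])/f,(r-d["cy"])/f,1.]);T=d["hand_eye"]
            o=s["tcp_pos"]+R@T[:3,3];v=R@T[:3,:3]@c
            print(r,x.min(),x.max(),(o+v*(.154-o[2])/v[2]).round(4))
print(rel(s,[.4645,-.157,.135]))
E
```

```text
7.75 [ 0.46240979 -0.1471612   0.25089084] [ 0.22634293 -0.04733657  0.17766219] 0.05077437046543814
251 338 137 262
137 257 259 [ 0.4653 -0.1025  0.154 ]
149 252 327 [ 0.4904 -0.1123  0.154 ]
161 252 264 [ 0.4652 -0.1217  0.154 ]
173 252 264 [ 0.4651 -0.1317  0.154 ]
185 252 264 [ 0.4649 -0.1419  0.154 ]
197 252 264 [ 0.4648 -0.1523  0.154 ]
209 252 264 [ 0.4647 -0.163   0.154 ]
221 252 264 [ 0.4646 -0.1739  0.154 ]
233 252 263 [ 0.4641 -0.1851  0.154 ]
245 252 264 [ 0.4644 -0.1966  0.154 ]
257 253 304 [ 0.4825 -0.2086  0.154 ]
(array([ 0.25,  0.99, 11.59]), 'yaw to x-along-world-x', -0.8)
```

View pics/wrist2.png

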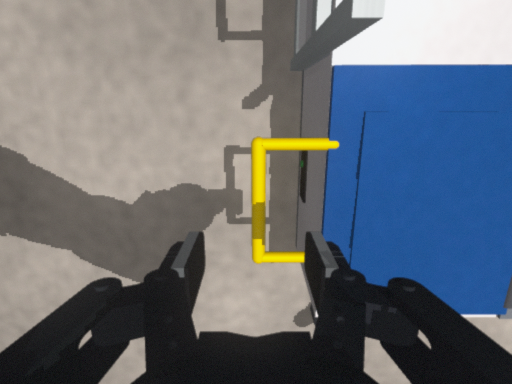

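View pics/scene2.png

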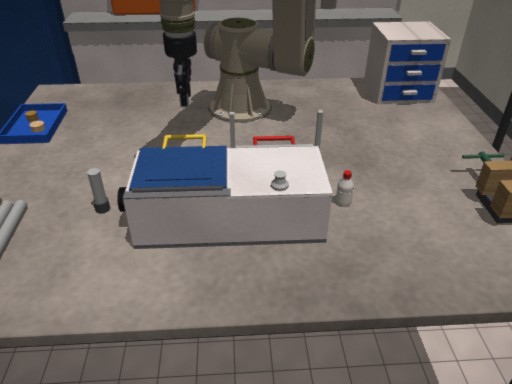

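Emit:
apply_moves(
  moves=[
    [[0.25, 1, 2], 0, 0.6],
    [[0.25, 1, 5], 0, 0.6],
    [[0.25, 1, 8], 0, 0.6],
    [[0.25, 1, 10], 0, 0.6],
    [[0.25, 1, 11.6], 0, 0.6],
    [[0.25, 1, 11.6], 0, 0.6],
    [[0.25, 1, 11.6], 0, 0.3],
    [[0.25, 1, 11.6], 0, 0],
    [[0.25, 1, 11.6], 0, 0],
    [[0.25, 1, 11.6], 0, 0],
  ],
  squeeze=50,
)

```text
clock: 9.15
tcp_pos: [0.4656, -0.1559, 0.1368]
orientation: [0.0, 1.0, -0.006, 0.0]
wrist_force: [-3.4, 2.1, 6.4]
finger_gap: 0.0104
```

Emit:
apply_moves(
  moves=[
    [[0, 0, 0], 0, 0],
    [[0, 0, 0], 0, 0],
    [[0, 0, 0], 0, 0],
    [[0, 0, 0], 0, 0],
    [[0, 0, 0], 0, 0],
    [[0, 0, 0], 0, 0],
    [[0, 0, 0], 0, 0],
    [[0, 0, 0], 0, 0],
    [[0, 0, 0], 0, 0],
    [[0, 0, 0], 0, 0],
  ],
)

```text
clock: 10.4
tcp_pos: [0.4656, -0.156, 0.1368]
orientation: [0.0, 1.0, -0.006, 0.0]
wrist_force: [-3.0, 2.0, 5.7]
finger_gap: 0.0101
```

```bash
python3 - <<'E'
from h import *
from workcell import env
s=env.get_state();print(s["clock"],s["tcp_pos"],s["wrist_force"],s["finger_gap"],rel(s,s["tcp_pos"]))
d=env.read_camera("wrist");cv2.imwrite("pics/wrist3.png",d["pixels"][:,:,::-1])
for zb in(.154,.2,.24,.265,.284,.293,.301,.303):
    a=np.arcsin((zb-.154)/.23);print(zb,a.round(3),"lift cm",round((zb-.154)*100,1),"x cm",(23*(1-np.cos(a))).round(2))
E
```

```text
10.4 [ 0.46562355 -0.15598104  0.13677955] [-2.96224622  2.02048971  5.70709443] 0.010113949360665151 (array([0., 0., 0.]), 'yaw to x-along-world-x', -0.7)
0.154 0.0 lift cm 0.0 x cm 0.0
0.2 0.201 lift cm 4.6 x cm 0.46
0.24 0.383 lift cm 8.6 x cm 1.67
0.265 0.504 lift cm 11.1 x cm 2.86
0.284 0.601 lift cm 13.0 x cm 4.03
0.293 0.649 lift cm 13.9 x cm 4.68
0.301 0.693 lift cm 14.7 x cm 5.31
0.303 0.705 lift cm 14.9 x cm 5.48
```

View pics/wrist3.png

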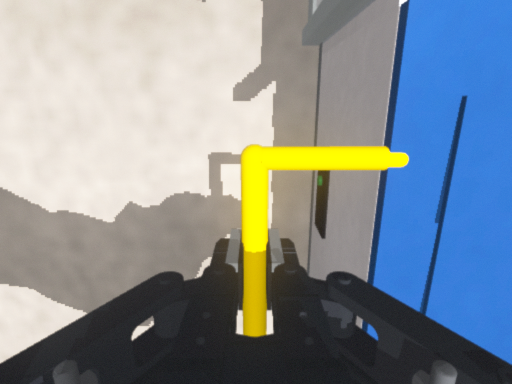

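Emit:
apply_moves(
  moves=[
    [[0, 0, -0.3], 0, 0],
    [[0.02, 0, -1], 0, 0],
    [[0.09, 0, -2], 0, 0],
    [[0.2, 0, -3], 0, 0],
    [[0.35, 0, -4], 0, 0],
    [[0.55, 0, -5], 0, 0],
    [[0.8, 0, -6], 0, 0],
    [[1.09, 0, -7], 0, 0],
    [[1.25, 0, -7.5], 0, 0],
    [[1.43, 0, -8], 0, 0],
  ],
)

```text
clock: 11.7
tcp_pos: [0.4791, -0.1561, 0.2163]
orientation: [0.0, 1.0, -0.006, -0.001]
wrist_force: [-5.5, 0.0, -3.0]
finger_gap: 0.01
```

```bash
cat >look.py <<'E'
import sys
from h import *
from workcell import env
k=sys.argv[1]
s=env.get_state();print(s["clock"],s["tcp_pos"],s["wrist_force"],s["finger_gap"],rel(s,s["tcp_pos"])[2])
D={n:env.read_camera(n) for n in("scene","top","wrist")}
for n,d in D.items(): cv2.imwrite(f"pics/{n}{k}.png",d["pixels"][:,:,::-1]);pickle.dump(d,open(f"{n}{k}.pkl","wb"))
for n in("scene","top"):
    ys,xs=np.nonzero(masks(D[n])["yellow"]);print(n,"yellow",len(xs),xs.min(),xs.max(),ys.min(),ys.max())
E
python3 look.py 4
```

```text
11.7 [ 0.47905169 -0.15611805  0.21632486] [-5.54085447  0.02047623 -3.03573601] 0.009959148811681261 -0.7
scene yellow 205 159 203 110 129
top yellow 111 299 315 231 256
```

View pics/scene4.png

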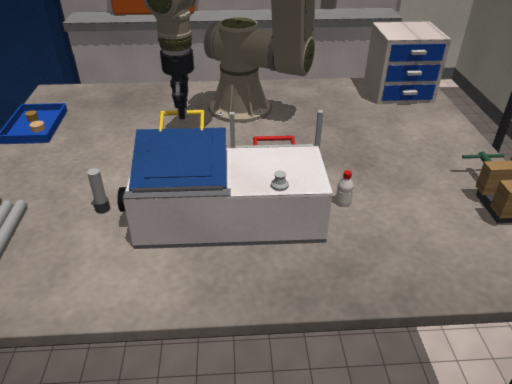

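View pics/wrist4.png

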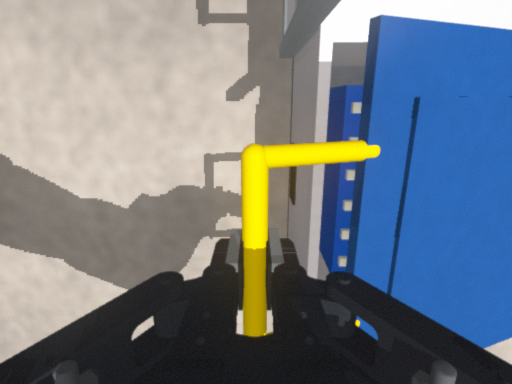

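Emit:
apply_moves(
  moves=[
    [[0.2, 0, -0.5], 0, 0],
    [[0.41, 0, -1], 0, 0],
    [[0.86, 0, -2], 0, 0],
    [[1.12, 0, -2.5], 0, 0],
    [[1.38, 0, -3], 0, 0],
    [[1.67, 0, -3.5], 0, 0],
    [[1.96, 0, -4], 0, 0],
    [[2.28, 0, -4.5], 0, 0],
    [[2.6, 0, -5], 0, 0],
    [[2.6, 0, -5], 0, 0],
  ],
)

```text
clock: 13.1
tcp_pos: [0.5043, -0.1564, 0.2677]
orientation: [0.001, 1.0, -0.006, -0.001]
wrist_force: [-10.5, 0.4, 5.5]
finger_gap: 0.0099
```

Emit:
apply_moves(
  moves=[
    [[0.2, 0, -0.3], 0, 0],
    [[0.4, 0, -0.6], 0, 0],
    [[0.65, 0, -0.9], 0, 0],
    [[0.85, 0, -1.2], 0, 0],
    [[1.1, 0, -1.5], 0, 0],
    [[1.33, 0, -1.8], 0, 0],
    [[1.54, 0, -2.05], 0, 0],
    [[1.54, 0, -2.05], 0, 0],
    [[1.54, 0, -2.05], 0, 0],
    [[1.54, 0, -2.05], 0, 0],
  ],
)

```text
clock: 14.35
tcp_pos: [0.5198, -0.1566, 0.2889]
orientation: [0.001, 1.0, -0.006, -0.0]
wrist_force: [-9.8, -0.2, 9.0]
finger_gap: 0.0099
```

```bash
python3 look.py 5
```

```text
14.35 [ 0.51977789 -0.15663923  0.28886922] [-9.80187232 -0.16873786  9.02135315] 0.009912721167552237 -0.7
scene yellow 265 155 201 91 116
top yellow 100 302 322 217 237
```

View pics/wrist5.png

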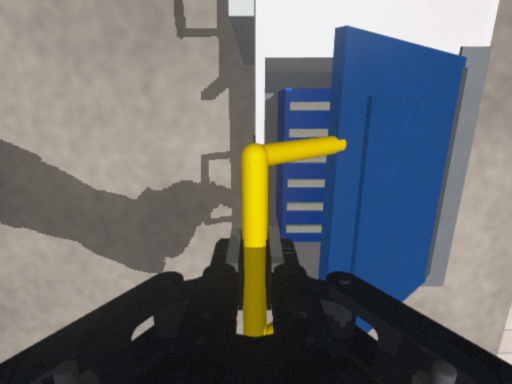

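View pics/scene5.png

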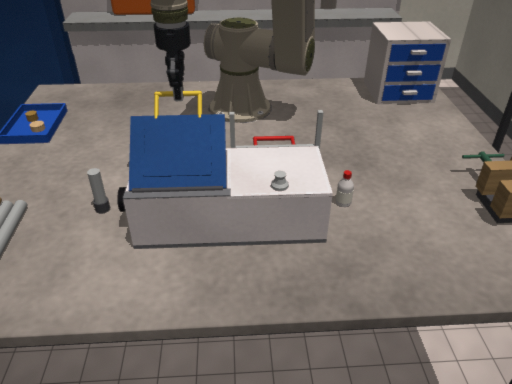

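```bash
cat >ang.py <<'E'
import sys
from h import *
k=sys.argv[1]
for kk in("0",k):
    d=pickle.load(open(f"scene{kk}.pkl","rb"));m=masks(d)["yellow"];ys,xs=np.nonzero(m)
    x0,x1=xs.min(),xs.max();top=ys.min()
    r=[]
    for u in range(x0+8,x1-7):
        c=np.nonzero(m[top-1:top+8,u])[0]
        if len(c): r.append(c.mean()+top-1)
    v=np.median(r);o,w=ray(d,((x0+x1)/2,v))
    hx=.695; t=np.roots([w[0]**2+w[2]**2,2*((o[0]-hx)*w[0]+(o[2]-.154)*w[2]),(o[0]-hx)**2+(o[2]-.154)**2-.23**2])
    for q in t:
        if np.isreal(q): p=o+w*q.real;print(kk,v,p.round(4),"angle",np.arctan2(p[2]-.154,hx-p[0]).round(3))
E
python3 ang.py 5
```

```text
0 136.0 [ 0.465  -0.1602  0.1556] angle 0.007
0 136.0 [ 0.8086 -0.1208  0.354 ] angle 2.087
5 93.0 [ 0.5199 -0.1575  0.3031] angle 0.706
5 93.0 [ 0.6951 -0.1368  0.384 ] angle 1.571
```

Emit:
apply_moves(
  moves=[
    [[0.15, 0, -0.2], 0, 0],
    [[0.3, 0, -0.35], 0, 0],
    [[0.3, 0, -0.35], 0, 0],
    [[0.3, 0, -0.35], 0, 0],
    [[0.3, 0, -0.35], 0, 0],
    [[0.3, 0, -0.35], 0, 0],
    [[0.3, 0, -0.35], 0, 0],
    [[0.3, 0, -0.35], 0, 0],
    [[0.3, 0, -0.35], 0, 0],
    [[0.3, 0, -0.35], 0, 0],
  ],
)

```text
clock: 15.75
tcp_pos: [0.5227, -0.1567, 0.2923]
orientation: [0.001, 1.0, -0.006, -0.0]
wrist_force: [-9.4, 1.2, 9.2]
finger_gap: 0.0097
```

```bash
python3 look.py 6; python3 ang.py 6|grep ^6
```

```text
15.75 [ 0.52271743 -0.1566607   0.29231114] [-9.37054549  1.18171919  9.1569994 ] 0.009702043005602975 -0.7
scene yellow 262 154 201 91 116
top yellow 111 303 323 215 236
6 92.0 [ 0.5236 -0.158   0.3074] angle 0.73
6 92.0 [ 0.6904 -0.1381  0.384 ] angle 1.551
```

Emit:
apply_moves(
  moves=[
    [[-0.2, 0, 0.2], 0, 0],
    [[-0.48, 0, 0.55], 0, 0],
    [[-0.75, 0, 0.9], 0, 0],
    [[-1.1, 0, 1.35], 0, 0],
    [[-1.44, 0, 1.8], 0, 0],
    [[-1.77, 0, 2.25], 0, 0],
    [[-2.1, 0, 2.75], 0, 0],
    [[-2.35, 0, 3.15], 0, 0],
    [[-2.58, 0, 3.5], 0, 0],
    [[-2.7, 0, 3.7], 0, 0],
  ],
)

```text
clock: 17.15
tcp_pos: [0.4964, -0.1564, 0.2548]
orientation: [0.001, 1.0, -0.006, 0.0]
wrist_force: [-9.8, 0.1, 6.6]
finger_gap: 0.01
```

Emit:
apply_moves(
  moves=[
    [[-0.1, 0, 0.2], 0, 0],
    [[-0.2, 0, 0.4], 0, 0],
    [[-0.27, 0, 0.55], 0, 0],
    [[-0.27, 0, 0.55], 0, 0],
    [[-0.27, 0, 0.55], 0, 0],
    [[-0.27, 0, 0.55], 0, 0],
    [[-0.27, 0, 0.55], 0, 0],
    [[-0.27, 0, 0.55], 0, 0],
    [[-0.27, 0, 0.55], 0, 0],
    [[-0.27, 0, 0.55], 0, 0],
  ],
)

```text
clock: 18.4
tcp_pos: [0.4932, -0.1563, 0.2489]
orientation: [0.0, 1.0, -0.006, -0.001]
wrist_force: [-10.1, -0.2, 5.1]
finger_gap: 0.01
```

```bash
python3 look.py 7; python3 ang.py 7|grep ^7
```

```text
18.4 [ 0.49320021 -0.15631141  0.24894751] [-10.1114562   -0.21409277   5.06367656] 0.01001040830536757 -0.7
scene yellow 236 158 202 101 123
top yellow 111 300 318 226 250
7 103.0 [ 0.4933 -0.1584  0.2645] angle 0.501
7 103.0 [ 0.7323 -0.1306  0.381 ] angle 1.734
```

View pics/scene7.png

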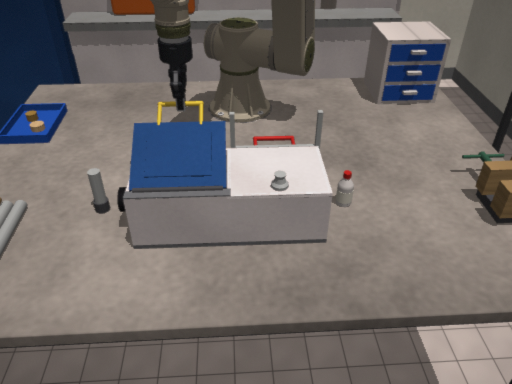

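View pics/wrist7.png

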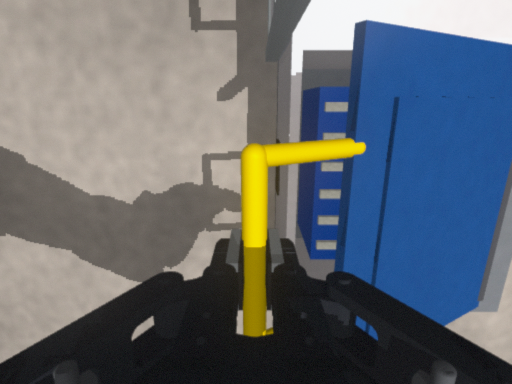

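View pics/top7.png

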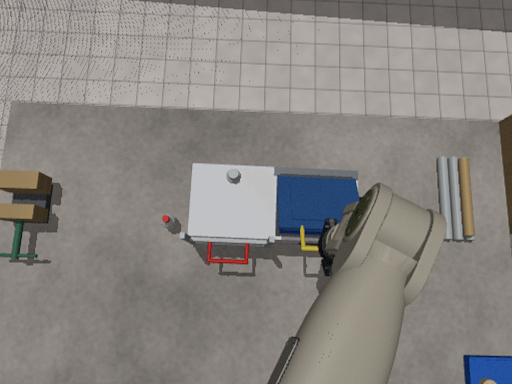

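```bash
python3 - <<'E'
from h import *
B={"scene":(253,130,44,14,0),"top":(204,240,46,26,1)};Q={}
D={n:pickle.load(open(n+"7.pkl","rb")) for n in B}
for n,(x,y,w,h,bot) in B.items():
    m=masks(D[n])["red"];pts=[]
    ys,xs=np.nonzero(m[y:y+h,x:x+w]);xs+=x
    for u in range(xs.min()+8,xs.max()-7):
        r=np.nonzero(m[y:y+h,u])[0]
        if len(r):pts.append(r.mean()+y)
    Q[n]=((xs.min()+xs.max())/2,np.mean(pts));print(n,Q[n],xs.min(),xs.max())
print(tri(D["scene"],Q["scene"],D["top"],Q["top"]))
from workcell import env
s=env.get_state();print(s["clock"],s["tcp_pos"],s["finger_gap"],s["qvel"].round(4))
E
```

```text
scene (np.float64(273.5), np.float64(137.55769230769232)) 253 294
top (np.float64(227.5), np.float64(260.78846153846155)) 207 248
(array([0.45935108, 0.0763541 , 0.13975194]), np.float64(0.0009205907475108449))
18.55 [ 0.49320212 -0.1562965   0.248937  ] 0.010241708012293843 [-0.0002 -0.0003 -0.0009  0.0006 -0.0002 -0.0013]
```

Sash handle measures 139.8 mm against 139 mm shut. The hatch is being held still at about 265 mm. Handing in.

```bash
python3 -c "
from workcell import env
print(env.hand_in());s=env.get_state();print(s['clock'],s['tcp_pos'],s['finger_gap'])"
```

```text
the job is handed in; nothing more can be done
None
the job is handed in; nothing more can be done
```

The sash is fully down, and the robot is holding the hatch steady with its handle about 2 cm below the balance point. I handed the job in at about 18.6 s of the 61 s allowed.

- **Sash:** I pushed it down by the red handle with shut fingers until the force rose to 24 N with no further travel. Two camera views put the bar at 139.8 mm, against 139 mm when shut.
- **Hatch lift:** I pinched the yellow handle at 50 N and lifted it along its arc to about 307–309 mm (angle about 0.73). That is about 2.4 cm above the balance height and well short of the stop at 348 mm.
- **Hatch hold:** I eased it back to 264.5 mm by camera, against the 265 mm target (angle about 0.50). The tool position gives up to about 266 mm. The arm was still, with the fingers closed on the bar at a 10 mm gap.
- **Force:** The wrist force while holding the hatch was about 11 N. Most of it is a 10 N sideways pull along x, so the pose sits slightly off the hatch's true arc.
- **Loose parts:** The adapter, pylon and glue bottle look unmoved in the last scene picture. I only compared them by eye, and the arm hides the pylon in the last top view.

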